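# Refit the pronged fence of a lid rack, then rack the lid

## Robot

A 6-joint arm with a two-finger parallel gripper is mounted at the origin on the work surface. World frame = base frame: x ahead of the robot, y to its left, z up, the work surface at z = 0. Lengths are in m, angles in degrees, forces in N, time in s.
With the tool pointing down it reaches from about 0.375 to 0.9 m from the base axis. Payload 3.1 kg.
Tool frame: the origin (TCP) lies on the centre line of the jaws, within the pads' length; the fingertips stand 22 mm ahead of it and the grasp point (between the pads) lies 3 mm ahead of it; z points along the fingers, y is the line along which they close (so a half turn about z gives the same grasp; the last joint's range is limited). The gripper opens to 87 mm and grips with 3 to 60 N. Pads are 19 mm wide; open, the fingers measure 117 mm over their backs; the gripper's body (75 mm by 190 mm) begins 51 mm behind the grasp point.
Start: joints at [61.622, 30.224, 82.088, -0, 67.689, -10.227], TCP at [0.195, 0.594, 0.245] pointing down, gripper open.
Joint ranges: [-176.69, 176.69], [-43.24, 126.21], [12.49, 139.97], [-82, 262], [0, 151.66], [-163.58, 163.58]. Speed limits (degrees/s): [159.86, 159.86, 180, 180, 180, 180].

## Interface

Orientations are given as a 3x3 rotation matrix whose columns are the frame's x, y, z axes.
In Python, from rig import * gives the robot as it stands.
- The arm moves only by the shell command python3 -m jog 'ROWS'. ROWS is text: rows parted by semicolons, each of 7 numbers parted by spaces: the shift along the tool's x, y, z in mm, then the turn, a rotation vector about the tool's x, y, z in rad, then the finger opening in mm, from 0 to 87. In form: tx ty tz ax ay az fingers; .... A call has 1 to 12 rows; each row shifts and turns the commanded pose from where the row before left it, along the tool's axes as they then stand; what a row does not reach is not made up. A row lasts 1/8 s, in which the tool goes at most 62.5 mm and 10.7 degrees, less where a joint would pass 70% of its speed; a pose out of reach is approached as far as the arm can. A call with a gripper value outside its range is refused whole. The fingers move at their own pace and stop on an object; the grip force is fixed at half the most. Time passes only in rows, so rows that do not move let the fingers close. It gives the time, the measured TCP pose, the force, the opening and the grip force at its end, in the units of the state.
- read_state(): the state, without advancing time (a new reading comes with each control period).
- capture(name): name is "side" or "top" or "wrist"; returns a dict with "color" (384x512x3 uint8, red, green, blue), "camera_matrix" (3x3 intrinsics, pixels), "R" (3x3) and "t" (3): a world point X has camera coordinates R X + t. Camera axes: x right, y down, z forward; pixel columns grow to the right and rows downward; lengths in m; the calibration is good to about 2 mm. The wrist camera is an equidistant fisheye: a pixel r from the principal point sees the ray r / f radians off the axis. A picture is of the moment at which its call begins. There is no depth.
- hand_in(): hands the job in; it is judged then, once.
Trained networks look in the newest picture that a camera, given by its name, has taken for a name from the list of things; names that differ only in an ending like _2 or _b are one class to them, and where a whole thing is asked for, a point or a joint stands for the part that bears it (a point fixed in the world has none). Each returns a list of dicts, best first, with "conf" (0 to 1); they miss things now and then, are a little off and sometimes report something else, mostly with a low value. They report only what shows in the picture. A call takes as long as a camera call.
- find_in(camera, target): "at" ([x, y, z] in m, in world coordinates, good to about 4 mm: the middle of the surface that is visible of it).
- trace(camera, target): "pixels" (384x512 bool, what is visible of it).
- place_of(camera, target): "at" ([x, y, z] in m, in world coordinates, good to about 4 mm: a listed point, or the origin of a listed thing).
The state is a dict: "time_s": time; "joint_positions": joint angles; "qvel": joint speeds; "tau": joint torques, N m; "position": TCP position; "tcp_rot": TCP orientation; "force": force on the tool from outside, world axes, zero at the start; "moment": the same for the moment, N m; "opening": opening from 0.0 (shut) to 1.0 (fully open); "grasp_force": force on a finger pad.
Only numpy, scipy, OpenCV 4.12 (cv2) and the standard library are available. Lean on these libraries where they do the work, as an engineer would, in place of code of your own. Each camera call takes 0.05 s, during which the arm holds its last target. There are 200 camera calls.

## Task

The tub-lid rack is back from washing: first put its green-handled fence back so that all six prongs drop into the six slots of the white rail (clamped a little to one side or the other, so feel for them) and its bar sits fully down on the rail, and let go of it. Then take the blue lid from its grey drain stand and stand it upright in the rack's middle gap, the one between the two inner pairs of tines. Leave the loose things around (red lid, jar, mug, tub, spatula) where they are.

Things in the scene. Friction and masses are not known exactly. Their poses are not given: they have to be found in the camera images.
- rack: Fixed lid rack: flat steel base 170 (x) x 240 (y) x 6 mm. Origin: centre of its underside, on the table; z up, y along the rack, -x its front. A white slotted rail, 24 (x) x 210 (y) mm, runs along y near its back edge (see point rack_rail); in front of it are tines that form three gaps for lids (see point rack_gap).
- rack_rail (a point): On the rail's top face and centre line: x 55, y 0, z 42 mm of the rack. Six slots 10 (y) x 12 (x) mm, 36 deep, at -70, -42, -14, 14, 42, 70 mm along y from the RAIL's own middle. That middle is fixed somewhere from 12 mm before to 12 mm past this point along y, new each time and not measured: find the slots by touch or sight. The rail is solid elsewhere.
- rack_gap (a point): Where the lid's centre is when stood in the middle gap: x -20, y 0, z 64 mm of the rack. It rests on two bars along y, at x -50 and 10 (6 wide, tops at z 16). Each bar has four upright tines, 6 mm thick, tops at z 50, at y -33, -11, 11, 33: three gaps, 16 mm clear, at y -22, 0, 22; lids stand in them with their axis along the rack's y.
- fence: Loose fence, 220 to 450 g: steel bar 12 (x) x 200 (y) x 14 (z) mm, six round-tipped prongs, diameter 8, reaching 30 mm below it at y -70, -42, -14, 14, 42, 70, green handle 16 (x) x 60 (y) mm from z 14 to 50. Origin: middle of the bar's underside, z up. Fully down it is 42 mm over the table; either way round. Starts prongs down in the cradle, underside 60 mm over the table.
- lid: Loose blue tub lid, 110 to 230 g: disc of diameter 110 mm, 12 mm thick, with a black knob (diameter 18, 9 mm tall) in the middle of its -y face. Origin: centre of the disc; y is the disc's axis, level while it stands. At the start it stands upright in the drain stand, its centre 64 mm and its top edge 119 mm above the table.
- cradle: Grey fixed cradle holding the fence, base 50 (x) x 210 (y) mm, posts 16 mm wide at y = -90 and +90 mm, 60 mm tall plus 8 mm cheeks that leave the fence's bar 4 mm play. Origin: centre of its underside.
- stand: Grey fixed drain stand holding the blue lid, base 120 (x) x 70 (y) x 6 mm, with one gap like the rack's, centred on it, between four tines 50 mm tall. Origin: centre of its underside.
- spare_lid: Loose red lid of the same size lying flat, bystander. Origin: centre of its underside.
- jar: Loose jar, diameter 68 mm, 100 mm tall, bystander. Origin: centre of its underside.
- mug: Loose white mug, rim diameter 80 mm, 90 mm tall, bystander. Origin: centre of its underside.
- tub: Loose white tub, diameter 100 mm, 90 mm tall, bystander. Origin: centre of its underside.
- spatula: Loose spatula lying on the table, bystander. Origin: centre of its underside, x along it.

How it is judged:
By the outcome, as a careful person would: the job done as asked, in the order asked, and still so for the second after the job is handed in, with the robot touching nothing.
It also fails if it takes over 64 s, if anything falls off the work surface, if the arm or the gripper's body presses on something with over 40 N, if the wrist force passes 120 N, or if a joint passes its speed limit or range.

## Working session

There is one attempt and no reset: what is moved stays moved. The work goes in short steps, Python scripts to look and compute and a shell command to move; the robot and the scene stay as the last step left them, time stands still between calls to the robot, and variables do not carry over. Pictures are saved under pics/ and viewed, at most 10 in all, crops included, and the job is handed in when it is done.

```bash
mkdir -p pics; ls
cat > h.py <<'E'
from rig import *
import numpy as np, cv2
def save(cam,name):
    c=capture(cam); cv2.imwrite(f'pics/{name}.png',c['color'][:,:,::-1]); return c
E
python3 - <<'E'
from h import *
for cam in ['side','top']:
    c=save(cam,cam+'0')
    print(cam,(-c['R'].T@c['t']).round(3))
    for t in ['rack','rack_rail','rack_gap','fence','lid','cradle','stand','spare_lid','jar','mug','tub','spatula']:
        r=place_of(cam,t); print(t,[(np.round(x['at'],3).tolist(),round(x['conf'],2)) for x in r[:2]])
s=read_state(); print(s['time_s'],s['position'],s['tcp_rot'],s['force'])
a=cv2.imread('pics/side0.png');b=cv2.imread('pics/top0.png')
E
```

```text
pics
side [ 0.448 -0.788  0.552]
rack [([0.468, -0.213, 0.0], 0.64), ([0.519, 0.244, 0.0], 0.59)]
rack_rail [([0.575, 0.243, 0.046], 0.67)]
rack_gap [([0.504, 0.245, 0.062], 0.67), ([0.423, -0.435, -0.001], 0.37)]
fence [([0.626, -0.187, 0.06], 0.58)]
lid [([0.464, -0.217, 0.064], 0.87)]
cradle [([0.624, -0.18, -0.001], 0.65)]
stand [([0.466, -0.21, -0.002], 0.77), ([0.523, 0.246, -0.005], 0.64)]
spare_lid [([0.425, 0.46, -0.003], 0.6), ([0.465, -0.214, 0.063], 0.6)]
jar [([0.768, -0.059, 0.004], 0.66)]
mug [([0.425, -0.435, 0.002], 0.59), ([0.524, 0.244, 0.003], 0.27)]
tub [([0.66, -0.42, 0.0], 0.6)]
spatula [([0.266, -0.283, -0.003], 0.61), ([0.522, 0.244, -0.0], 0.56)]
top [0.207 0.023 1.629]
rack [([0.52, 0.243, -0.002], 0.88)]
rack_rail [([0.574, 0.241, 0.041], 0.76)]
rack_gap [([0.499, 0.242, 0.062], 0.73), ([0.469, -0.214, 0.004], 0.73)]
fence [([0.624, -0.186, 0.06], 0.82)]
lid [([0.469, -0.214, 0.061], 0.71)]
cradle [([0.623, -0.184, -0.006], 0.72), ([0.418, -0.432, 0.001], 0.18)]
stand [([0.467, -0.214, 0.002], 0.79)]
spare_lid [([0.428, 0.457, 0.002], 0.58)]
jar [([0.767, -0.058, 0.002], 0.58)]
mug [([0.418, -0.432, -0.002], 0.94)]
tub [([0.659, -0.419, -0.003], 0.97), ([0.268, -0.276, 0.001], 0.28)]
spatula [([0.272, -0.277, -0.0], 0.65)]
1.3 [0.19467357 0.59387395 0.24455327] [[-9.50234840e-01  3.11534505e-01 -8.62323294e-06]
 [ 3.11534505e-01  9.50234840e-01 -2.96107417e-05]
 [-1.03067138e-06 -3.08235930e-05 -1.00000000e+00]] [ 0.30360712  0.50587539 -0.01957042]
```

View pics/top0.png

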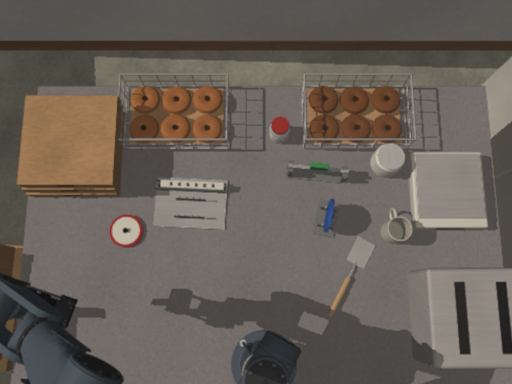

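View pics/side0.png

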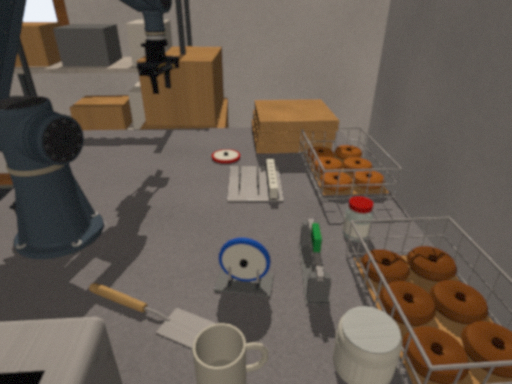

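The top view shows the fence at about (318,171), the rail at (192,184), the blue lid at (329,214) and the red lid at (126,230). The side view shows the lid's knob facing the camera, towards -y. Next I'll get the yaws.

```bash
cat >> h.py <<'E'
def ray(c,u,v,cam):
    K=c['camera_matrix']; d=np.array([(u-K[0,2])/K[0,0],(v-K[1,2])/K[1,1]])
    if cam=='wrist':
        th=np.hypot(*d); k=np.sin(th)/max(th,1e-9); d=np.array([d[0]*k,d[1]*k,np.cos(th)])
    else: d=np.array([*d,1.])
    return -c['R'].T@c['t'], c['R'].T@d
def onz(c,u,v,z,cam):
    o,d=ray(c,u,v,cam); return o+d*(z-o[2])/d[2]
def proj(c,X,cam):
    p=c['R']@np.asarray(X)+c['t'];K=c['camera_matrix']
    if cam=='wrist':
        r=np.hypot(p[0],p[1]);th=np.arctan2(r,p[2]);q=p[:2]/max(r,1e-9)*th
    else:q=p[:2]/p[2]
    return np.array([K[0,0]*q[0]+K[0,2],K[1,1]*q[1]+K[1,2]])
def line(c,mask,z,cam):
    v,u=np.nonzero(mask); P=np.array([onz(c,a,b,z,cam) for a,b in zip(u,v)])[:,:2]
    m=P.mean(0); w,V=np.linalg.eigh(np.cov((P-m).T)); d=V[:,1]; 
    if d[1]<0:d=-d
    return m.round(4),round(np.degrees(np.arctan2(-d[0],d[1])),2),len(u),np.sqrt(w*12).round(3)
E
python3 - <<'E'
from h import *
c=capture('top')
for t,z in [('fence',.08),('cradle',.06),('rack',.01),('lid',.1),('stand',.006)]:
    r=trace('top',t)
    for x in r[:1]: print(t,x['conf'],line(c,x['pixels'],z,'top'))
im=c['color'].astype(int); g=im.min(2)
m=np.zeros(g.shape,bool); m[170:200,150:235]=g[170:200,150:235]>190
print('rail',line(c,m,.042,'top'))
m=np.zeros(g.shape,bool); s=im[150:185,280:355]; m[150:185,280:355]=(s[...,1]>s[...,0]+40); print('handle',line(c,m,.11,'top'))
c=capture('wrist'); print(c['camera_matrix'],-c['R'].T@c['t'],c['R'])
E
```

```text
fence 0.67 (array([ 0.6215, -0.1828]), np.float64(-5.78), 360, array([0.025, 0.175]))
cradle 0.85 (array([ 0.6032, -0.1749]), np.float64(-5.42), 631, array([0.044, 0.21 ]))
rack 0.65 (array([0.5022, 0.2446]), np.float64(-3.36), 2809, array([0.141, 0.244]))
lid 0.8 (array([ 0.4622, -0.2089]), np.float64(76.62), 227, array([0.023, 0.099]))Traceback (most recent call last):
  File "<stdin>", line 8, in <module>
  File "h.py", line 20, in line
    v,u=np.nonzero(mask); P=np.array([onz(c,a,b,z,cam) for a,b in zip(u,v)])[:,:2]
                            ~~~~~~~~~~~~~~~~~~~~~~~~~~~~~~~~~~~~~~~~~~~~~~~~^^^^^^
IndexError: too many indices for array: array is 1-dimensional, but 2 were indexed
```

```bash
cat > plan.py <<'E'
# python3 plan.py x y z yaw n fingers : prints suggested rows (tool down, yaw of tool x axis, deg)
import sys; from h import *
from scipy.spatial.transform import Rotation as Ro
def plan(x,y,z,yaw,n,f,dec=1):
    s=read_state(); p=np.array(s['position']); R=np.array(s['tcp_rot'])
    a=np.radians(yaw); T=np.array([[np.cos(a),np.sin(a),0],[np.sin(a),-np.cos(a),0],[0,0,-1]])
    rv=Ro.from_matrix(R.T@T).as_rotvec(); step=rv/n; d=(np.array([x,y,z])-p)/n*1000
    print('now',p.round(4),'yaw',round(np.degrees(np.arctan2(R[1,0],R[0,0])),2),'rv',rv.round(4),'per row mm',round(np.linalg.norm(d),1),'t',s['time_s'])
    o=[]; step=step.round(4)
    for i in range(n):
        t=R.T@d; o.append(' '.join('%g'%v for v in t.round(dec))+' '+' '.join('%g'%v for v in step)+' %g'%f)
        R=R@Ro.from_rotvec(step).as_matrix()
    print('; '.join(o))
if __name__=='__main__':
    v=[float(q) for q in sys.argv[1:]]; plan(*v[:4],int(v[4]),v[5])
E
python3 plan.py .53 .243 .25 86.6 11 87
python3 - <<'E'
from h import *
c=capture('wrist'); print(c['camera_matrix'],-c['R'].T@c['t'],c['R'])
E
```

```text
now [0.1947 0.5939 0.2446] yaw 161.85 rv [ 0.     -0.      1.3133] per row mm 44.1 t 1.6
-38.9 -20.8 -0.5 0 -0 0.1194 87; -41.1 -16 -0.5 0 -0 0.1194 87; -42.7 -11 -0.5 0 -0 0.1194 87; -43.7 -5.9 -0.5 0 -0 0.1194 87; -44.1 -0.6 -0.5 0 -0 0.1194 87; -43.9 4.7 -0.5 0 -0 0.1194 87; -43 9.9 -0.5 0 -0 0.1194 87; -41.5 14.9 -0.5 0 -0 0.1194 87; -39.5 19.7 -0.5 0 -0 0.1194 87; -36.8 24.3 -0.5 0 -0 0.1194 87; -33.7 28.5 -0.5 0 -0 0.1194 87
[[297.31863964   0.         256.83946302]
 [  0.         297.31863964 191.43300462]
 [  0.           0.           1.        ]] [0.13072488 0.61537822 0.38426718] [[ 0.31150282  0.95024451  0.00116543]
 [ 0.92141207 -0.30235053  0.24409825]
 [ 0.2323054  -0.07496345 -0.9697498 ]]
```

```bash
python3 -m jog '-39 -21 -0.5 0 0 0.1194 87; -41 -16 -0.5 0 0 0.1194 87; -43 -11 -0.5 0 0 0.1194 87; -44 -6 -0.5 0 0 0.1194 87; -44 -0.5 -0.5 0 0 0.1194 87; -44 4.5 -0.5 0 0 0.1194 87; -43 10 -0.5 0 0 0.1194 87; -41.5 15 -0.5 0 0 0.1194 87; -39.5 19.5 -0.5 0 0 0.1194 87; -37 24.5 -0.5 0 0 0.1194 87; -34 28.5 -0.5 0 0 0.1194 87; 0 0 0 0 0 0 87'
python3 - <<'E'
from h import *
c=save('wrist','w1')
for t in ['rack','rack_rail','rack_gap']:
    print(t,[(np.round(x['at'],4).tolist(),round(x['conf'],2)) for x in place_of('wrist',t)[:2]])
    
im=cv2.imread('pics/w1.png'); print(proj(c,[.575,.243,.042],'wrist')); cv2.imwrite('pics/w1b.png',cv2.resize(im,(768,576),interpolation=cv2.INTER_CUBIC))
np.savez('w1.npz',**c)
E
```

```text
time_s: 3.15
position: [0.5331, 0.2397, 0.2502]
tcp_rot: [[0.064, 0.998, 0.002], [0.998, -0.064, -0.0], [0.0, 0.002, -1.0]]
force: [-0.0, 1.3, -0.2]
opening: 0.998
grasp_force: 0.0
rack [([0.5211, 0.248, 0.0011], 0.77)]
rack_rail [([0.5797, 0.2392, 0.039], 0.89)]
rack_gap [([0.5055, 0.2437, 0.0633], 0.93)]
[292.10427787 170.2925963 ]
```

View pics/w1b.png

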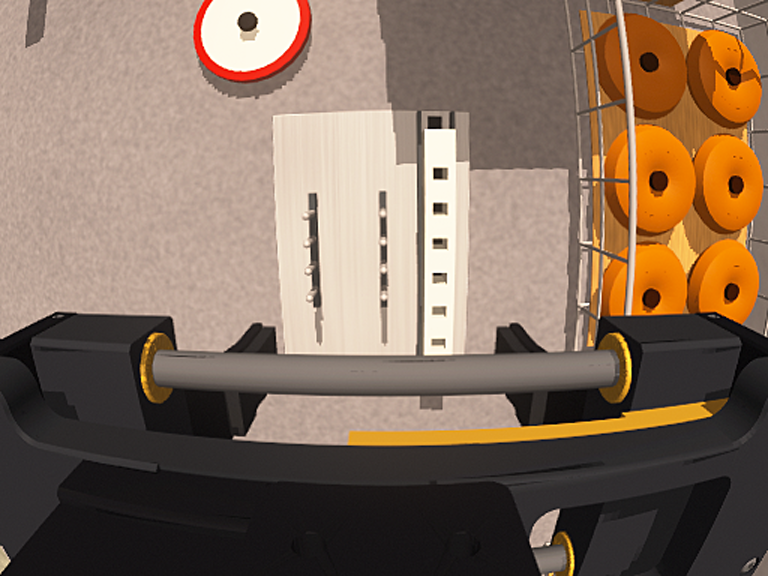

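Six slots of the rail show in the enlarged picture at x≈440, y≈173, 208, 243, 277, 310 and 343, and the eight tine tops show at x≈310 and 383. Now the subpixel fit.

```bash
cat > slots.py <<'E'
from h import *
def slots(c,guess):
    g=c['color'].min(2).astype(float); out=[]
    for u,v in guess:
        u0,v0=int(round(u)),int(round(v)); w=g[v0-8:v0+9,u0-8:u0+9]
        wt=np.clip((150-w)/150,0,1); yy,xx=np.mgrid[v0-8:v0+9,u0-8:u0+9]
        n,l,s,ce=cv2.connectedComponentsWithStats((wt>.3).astype(np.uint8))
        k=l[8-3:8+4,8-3:8+4]; k=np.bincount(k[k>0]).argmax(); M=cv2.dilate((l==k).astype(np.uint8),np.ones((3,3)))
        ww=wt*M; out.append([(ww*xx).sum()/ww.sum(),(ww*yy).sum()/ww.sum(),s[k,4]])
    return np.array(out)
def fit(c,px,z):
    P=np.array([onz(c,u,v,z,'wrist')[:2] for u,v in px]); s=np.array([70,42,14,-14,-42,-70])/1000
    m=P.mean(0); d=(s[:,None]*(P-m)).sum(0)/(s**2).sum(); res=P-m-s[:,None]*d
    return m,np.degrees(np.arctan2(-d[0],d[1])),np.linalg.norm(d),(res*1000).round(1)
E
python3 - <<'E'
from slots import *
c=dict(np.load('w1.npz'))
G=np.array([(440,173),(440,208),(440,243),(440,277),(439,310),(439,343)])/1.5
q=slots(c,G);print(q.round(2))
for z in(.032,.042,.052):print(z,*fit(c,q[:,:2],z)[:3])
print(fit(c,q[:,:2],.042)[3])
# tines
T=[(310,215),(310,241),(310,270),(310,297),(382,213),(382,240),(382,268),(382,295)]
for u,v in T: print(onz(c,u/1.5,v/1.5,.05,'wrist').round(4))
E
python3 plan.py .615 -.16 .25 84.3 10 87
```

```text
[[292.48 115.27  66.  ]
 [292.41 138.33  63.  ]
 [292.58 161.61  49.  ]
 [292.79 184.06  41.  ]
 [292.62 206.63  25.  ]
 [292.29 227.59  37.  ]]
0.032 [0.5767502  0.23752556] -2.2761932235287046 1.0170034988044934
0.042 [0.57561281 0.23945922] -2.276193223528717 0.9885874770110902
0.052 [0.57447542 0.24139288] -2.276193223528736 0.9601714552176873
[[ 0.2 -0.4]
 [-0.2  0.2]
 [-0.2  0.1]
 [ 0.1  0.5]
 [ 0.1 -0.3]
 [-0.  -0.2]]
[0.4774 0.2825 0.05  ]
[0.4756 0.2623 0.05  ]
[0.4734 0.2394 0.05  ]
[0.4711 0.2175 0.05  ]
[0.5327 0.28   0.05  ]
[0.5313 0.2592 0.05  ]
[0.5299 0.2372 0.05  ]
[0.5285 0.2156 0.05  ]
now [0.5294 0.2427 0.2499] yaw 86.68 rv [-0.0011 -0.0001  0.0415] per row mm 41.2 t 3.35
-39.7 10.9 -0 -0.0001 -0 0.0042 87; -39.7 11 -0 -0.0001 -0 0.0042 87; -39.6 11.2 -0 -0.0001 -0 0.0042 87; -39.6 11.4 -0 -0.0001 -0 0.0042 87; -39.5 11.5 -0 -0.0001 -0 0.0042 87; -39.5 11.7 -0 -0.0001 -0 0.0042 87; -39.4 11.9 -0 -0.0001 -0 0.0042 87; -39.4 12 -0 -0.0001 -0 0.0042 87; -39.3 12.2 -0 -0.0001 -0 0.0042 87; -39.3 12.4 -0 -0.0001 -0 0.0042 87
```

```bash
python3 -m jog '-45 10 0 0 0 0.0038 87; -45 10 0 0 0 0.0038 87; -45 10 0 0 0 0.0038 87; -45 10 0 0 0 0.0038 87; -45 10 0 0 0 0.0038 87; -45 10 0 0 0 0.0038 87; -45 10 0 0 0 0.0038 87; -45 10 0 0 0 0.0038 87; -45 10 0 0 0 0.0038 87; -45 10 0 0 0 0.0038 87; -30 6 0 0 0 0.0038 87; 0 0 0 0 0 0 87'
cat > look.py <<'E'
import sys; from h import *
n=sys.argv[1]; c=save('wrist',n); np.savez(n+'.npz',**c)
for t in sys.argv[2:]:
    print(t,[(np.round(x['at'],4).tolist(),round(x['conf'],2)) for x in place_of('wrist',t)[:2]])
im=cv2.imread(f'pics/{n}.png'); cv2.imwrite(f'pics/{n}b.png',cv2.resize(im,(768,576),interpolation=cv2.INTER_CUBIC))
E
python3 look.py w2 fence cradle lid stand
```

```text
time_s: 4.85
position: [0.5991, -0.2455, 0.2499]
tcp_rot: [[0.102, 0.995, 0.0], [0.995, -0.102, -0.0], [-0.0, 0.0, -1.0]]
force: [-0.4, 0.2, 0.3]
opening: 1.001
grasp_force: 0.0
fence [([0.6249, -0.1836, 0.0631], 0.57)]
cradle [([0.6245, -0.1808, -0.0014], 0.69), ([0.662, -0.4134, -0.002], 0.38)]
lid [([0.4687, -0.2136, 0.0644], 0.95)]
stand []
```

View pics/w2b.png

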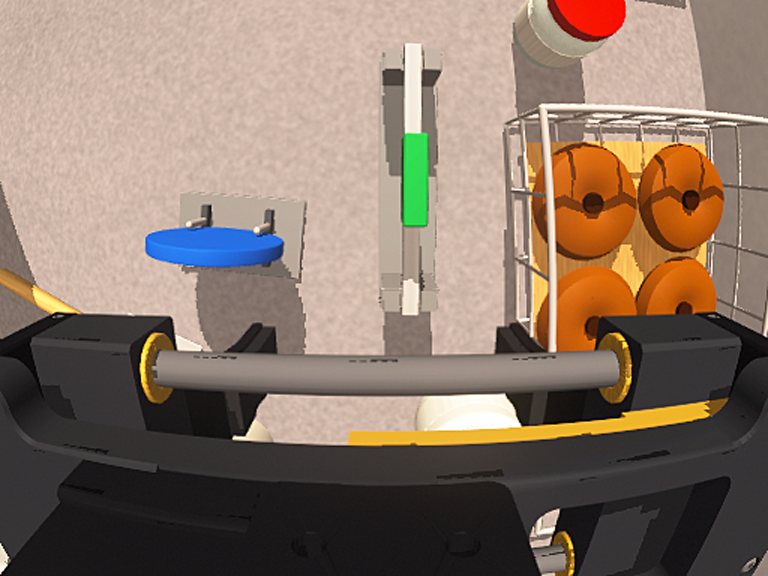

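The picture shows the green handle spanning (404..427, 134..226), the bar ends at (413,43) and (411,315), and the lid's edge at (145..284, 245).

```bash
python3 - <<'E'
from h import *
c=dict(np.load('w2.npz')); im=c['color'].astype(int)
m=((im[...,1]>im[...,0]+50)&(im[...,1]>im[...,2]+30)).astype(np.uint8)
n,l,s,ce=cv2.connectedComponentsWithStats(m); k=s[1:,4].argmax()+1; print(s[k],ce[k])
r=cv2.minAreaRect(np.argwhere(l==k)[:,::-1].astype(np.float32)); print(r)
for z in(.1,.11,.12): print(z,line(c,l==k,z,'wrist'))
a=onz(c,413/1.5,43/1.5,.074,'wrist');b=onz(c,411.5/1.5,315/1.5,.074,'wrist');d=a-b
print('bar',(a+b)/2,np.linalg.norm(d),np.degrees(np.arctan2(-d[0],d[1])))
m=((im[...,2]>im[...,0]+50)).astype(np.uint8);n,l,s,ce=cv2.connectedComponentsWithStats(m); k=s[1:,4].argmax()+1; print(s[k],ce[k])
print('lid',line(c,l==k,.119,'wrist'))
L=np.array([onz(c,u,v,.110,'wrist') for u,v in[(180/1.5,240/1.5),(250/1.5,238/1.5)]]);print(L)
E
python3 plan.py .623 -.184 .14 84.3 4 60
```

```text
[ 268   88   18   63 1038] [276.69171484 119.12138728]
((276.5, 119.0), (62.0, 17.0), 90.0)
0.1 (array([ 0.6241, -0.1813]), np.float64(-6.48), 1038, array([0.016, 0.061]))
0.11 (array([ 0.6234, -0.1812]), np.float64(-6.48), 1038, array([0.016, 0.059]))
0.12 (array([ 0.6227, -0.1811]), np.float64(-6.48), 1038, array([0.015, 0.057]))
bar [ 0.6243794  -0.18169779  0.074     ] 0.19893115961727237 -5.871005604016321
[  97  151   92   27 2058] [141.92031098 164.17832847]
lid (array([ 0.4895, -0.2077]), np.float64(81.74), 2058, array([0.023, 0.09 ]))
[[ 0.46254173 -0.20137967  0.11      ]
 [ 0.5136599  -0.20666398  0.11      ]]
now [ 0.5988 -0.2427  0.2501] yaw 84.33 rv [-0.0006 -0.0007  0.0005] per row mm 31.8 t 5.1
15.2 4.6 27.5 -0.0002 -0.0002 0.0001 60; 15.2 4.6 27.5 -0.0002 -0.0002 0.0001 60; 15.2 4.6 27.5 -0.0002 -0.0002 0.0001 60; 15.2 4.6 27.5 -0.0002 -0.0002 0.0001 60
```

```bash
python3 plan.py .6235 -.182 .1 84.1 6 60
```

```text
now [ 0.5988 -0.2427  0.2501] yaw 84.33 rv [-0.0006 -0.0007  0.004 ] per row mm 27.3 t 5.1
10.5 3.1 25 -0.0001 -0.0001 0.0007 60; 10.5 3.1 25 -0.0001 -0.0001 0.0007 60; 10.5 3.1 25 -0.0001 -0.0001 0.0007 60; 10.5 3.1 25 -0.0001 -0.0001 0.0007 60; 10.5 3.1 25 -0.0001 -0.0001 0.0007 60; 10.5 3.1 25 -0.0001 -0.0001 0.0007 60
```

```bash
python3 -m jog '31.5 9.3 10 0 0 0.004 60; 31.5 9.3 20 0 0 0 60; 0 0 40 0 0 0 55; 0 0 40 0 0 0 50; 0 0 25 0 0 0 50; 0 0 15 0 0 0 50; 0 0 0 0 0 0 50; 0 0 0 0 0 0 5; 0 0 0 0 0 0 5; 0 0 0 0 0 0 5; 0 0 0 0 0 0 5; 0 0 0 0 0 0 5'
```

```text
time_s: 6.6
position: [0.624, -0.1841, 0.1005]
tcp_rot: [[0.105, 0.994, 0.001], [0.994, -0.105, -0.0], [-0.0, 0.001, -1.0]]
force: [0.3, -0.6, 1.2]
opening: 0.182
grasp_force: 30.0
```

```bash
python3 -m jog '0 0 -20 0 0 0 5; 0 0 -25 0 0 0 5; 0 0 -25 0 0 0 5; 0 0 0 0 0 0 5;0 0 0 0 0 0 5'; python3 look.py w3 fence; python3 plan.py .5756 .237 .155 87.5 12 5
```

```text
time_s: 7.22
position: [0.6229, -0.1836, 0.1694]
tcp_rot: [[0.105, 0.994, -0.002], [0.994, -0.105, 0.001], [0.001, -0.002, -1.0]]
force: [-0.9, 1.2, -4.0]
opening: 0.183
grasp_force: 30.0
fence [([0.6223, -0.1864, 0.1298], 0.81)]
now [ 0.6227 -0.1835  0.1686] yaw 83.97 rv [-0.0031 -0.0012 -0.0616] per row mm 35.3 t 7.325
34.4 -7.6 1.2 -0.0003 -0.0001 -0.0051 5; 34.5 -7.4 1.2 -0.0003 -0.0001 -0.0051 5; 34.5 -7.2 1.2 -0.0003 -0.0001 -0.0051 5; 34.5 -7.1 1.2 -0.0003 -0.0001 -0.0051 5; 34.6 -6.9 1.2 -0.0003 -0.0001 -0.0051 5; 34.6 -6.7 1.2 -0.0003 -0.0001 -0.0051 5; 34.7 -6.5 1.2 -0.0003 -0.0001 -0.0051 5; 34.7 -6.3 1.2 -0.0003 -0.0001 -0.0051 5; 34.7 -6.2 1.2 -0.0003 -0.0001 -0.0051 5; 34.7 -6 1.1 -0.0003 -0.0001 -0.0051 5; 34.8 -5.8 1.1 -0.0003 -0.0001 -0.0051 5; 34.8 -5.6 1.1 -0.0003 -0.0001 -0.0051 5
```

View pics/w3b.png

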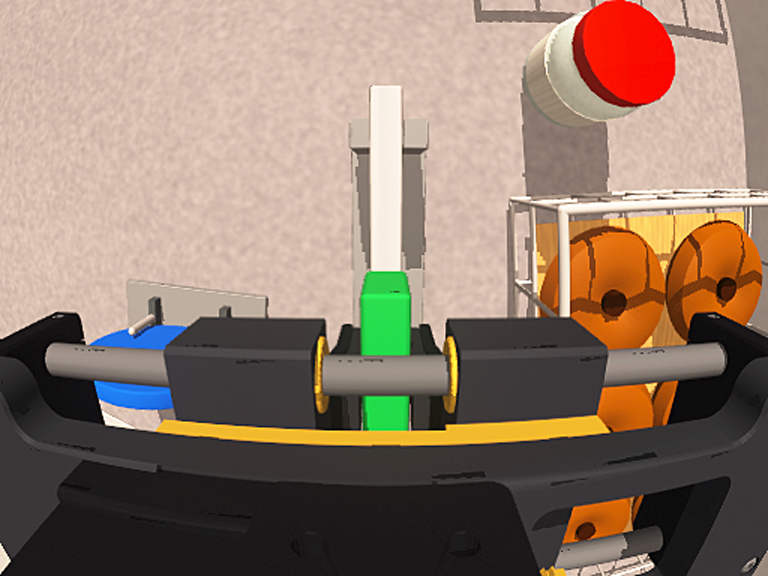

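The held bar's far end is at (386,86) and the handle's end is at (386,272). Next I'll work out where the fence sits in the hand and travel to the rail.

```bash
python3 - <<'E'
from h import *
c=dict(np.load('w3.npz')); s=read_state(); p=np.array(s['position']);R=np.array(s['tcp_rot'])
for u,v,z,off in[(386,86,p[2]-.0405+.014,.1),(386,271.5,p[2]-.0405+.05,.03)]:
    X=onz(c,u/1.5,v/1.5,z,'wrist'); q=R.T@(X-p)*1000; print('tool frame',q.round(1),'centre along tool x',(q[0]-off*1000).round(1))
E
python3 -m jog '41 -9 1 0 0 -0.006 5; 41 -8.5 1 0 0 -0.006 5; 41 -8.5 1 0 0 -0.006 5; 41 -8.5 1 0 0 -0.006 5; 41 -8 1 0 0 -0.006 5; 41 -8 1 0 0 -0.006 5; 41 -7.5 1 0 0 -0.006 5; 41 -7.5 1 0 0 -0.006 5; 41 -7.5 1 0 0 -0.006 5; 41 -7 1 0 0 -0.006 5; 5 -1.5 1 0 0 -0.002 5; 0 0 0 0 0 0 5'
python3 look.py w4 rack_rail fence rack_gap
```

```text
tool frame [101.8  -0.5  26.6] centre along tool x 1.8
tool frame [39.  -0.6 -9.5] centre along tool x 9.0
time_s: 8.82
position: [0.5741, 0.236, 0.158]
tcp_rot: [[0.042, 0.999, -0.002], [0.999, -0.042, -0.001], [-0.001, -0.002, -1.0]]
force: [0.5, -0.9, -3.9]
opening: 0.178
grasp_force: 30.0
rack_rail [([0.5767, 0.2415, 0.04], 0.56)]
fence [([0.5724, 0.2363, 0.1227], 0.67)]
rack_gap [([0.5069, 0.2431, 0.062], 0.74)]
```

View pics/w4b.png

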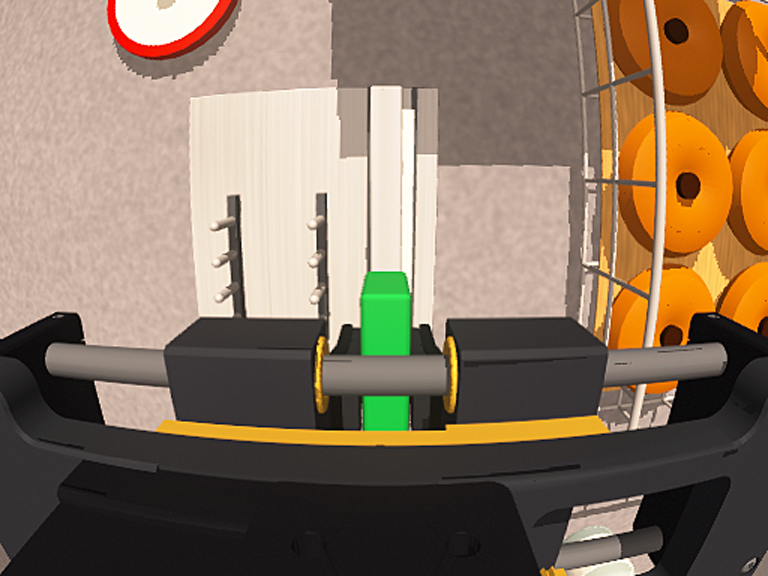

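The tines show at (215..325, 223..295), and the bar hangs above the rail, whose right edge shows at x≈415 from y=110 down. Next I'll check the rail edge against the slot fit.

Run:
```python
from h import *
c=dict(np.load('w4.npz')); s=read_state(); p=np.array(s['position']);R=np.array(s['tcp_rot']); print(p.round(4),np.degrees(np.arctan2(R[1,0],R[0,0])))
for u,v,z in[(386,86,p[2]-.0265),(386,272,p[2]-.0265),(386,295,p[2]+.0095)]:
    X=onz(c,u/1.5,v/1.5,z,'wrist'); print((R.T@(X-p)*1000).round(1))
g=c['color'].astype(int); 
for v in (80,90,100,110,120,130,140,160,175): 
    row=g[v,262:300].min(1); k=np.nonzero(row>225)[0]; e=262+k[k>268-262].max() if len(k) else 0
    print(v,e,onz(c,e+.5,v,.042,'wrist').round(4)) 
G=dict(np.load('w1.npz'));g=G['color'].astype(int)
for v in (100,125,150,175,200,225):
    row=g[v,270:320].min(1);k=np.nonzero(row>225)[0];d=np.diff(row)
    print('w1',v,onz(G,270+np.argmax(d)+.5,v,.042,'wrist').round(4),onz(G,270+25+np.argmin(d[25:])+.5,v,.042,'wrist').round(4))
```

```text
[0.5751 0.2348 0.1589] 87.42626159111414
[102.7  -2.1  26.5]
[32.8 -1.9 26.5]
[33.5 -1.9 -9.5]
80 275 [0.593  0.3357 0.042 ]
90 275 [0.5926 0.327  0.042 ]
100 275 [0.5923 0.3183 0.042 ]
110 290 [0.6048 0.3093 0.042 ]
120 278 [0.5942 0.301  0.042 ]
130 274 [0.5904 0.2925 0.042 ]
140 274 [0.5901 0.2839 0.042 ]
160 289 [0.6027 0.266  0.042 ]
175 273 [0.5883 0.2532 0.042 ]
w1 100 [0.5679 0.3267 0.042 ] [0.5925 0.3257 0.042 ]
w1 125 [0.5662 0.2974 0.042 ] [0.6017 0.2958 0.042 ]
w1 150 [0.5647 0.2679 0.042 ] [0.5993 0.2662 0.042 ]
w1 175 [0.5632 0.238  0.042 ] [0.5984 0.2359 0.042 ]
w1 200 [0.5619 0.207  0.042 ] [0.5965 0.2047 0.042 ]
w1 225 [0.5606 0.1745 0.042 ] [0.5846 0.1727 0.042 ]
```

```bash
python3 -m jog '3 0.9 12 0 0 0.002 5; 0 0 20 0 0 0 5; 0 0 9 0 0 0 5; 0 0 0 0 0 0 5; 0 0 0 0 0 0 5'; python3 -m jog '0 0 3 0 0 0 5; 0 0 3 0 0 0 5;0 0 0 0 0 0 5'; python3 -m jog '0 0 2 0 0 0 5; 0 0 2 0 0 0 5;0 0 0 0 0 0 5'
```

```text
time_s: 9.65
position: [0.5764, 0.2391, 0.1184]
tcp_rot: [[0.045, 0.999, 0.001], [0.999, -0.045, 0.0], [0.0, 0.001, -1.0]]
force: [-0.0, -0.8, -3.2]
opening: 0.185
grasp_force: 30.0
time_s: 10.02
position: [0.5758, 0.2391, 0.112]
tcp_rot: [[0.045, 0.999, -0.0], [0.999, -0.045, -0.0], [-0.0, -0.0, -1.0]]
force: [0.9, 0.6, -3.9]
opening: 0.181
grasp_force: 30.0
time_s: 10.4
position: [0.5761, 0.2391, 0.1111]
tcp_rot: [[0.045, 0.999, 0.001], [0.999, -0.045, 0.0], [0.0, 0.001, -1.0]]
force: [-3.8, 0.1, 13.2]
opening: 0.183
grasp_force: 30.0
```

```bash
python3 -m jog '-0.7 0 0 0 0 0 5; -0.7 0 0 0 0 0 5;0 0 0 0 0 0 5'; python3 -m jog '-1 0 0 0 0 0 5;0 0 0 0 0 0 5'
```

```text
time_s: 10.78
position: [0.5763, 0.2371, 0.1081]
tcp_rot: [[0.045, 0.999, 0.001], [0.999, -0.045, -0.001], [-0.001, 0.001, -1.0]]
force: [1.8, -1.8, -2.9]
opening: 0.185
grasp_force: 30.0
time_s: 11.02
position: [0.5751, 0.2368, 0.1073]
tcp_rot: [[0.046, 0.999, -0.002], [0.999, -0.046, 0.0], [0.0, -0.002, -1.0]]
force: [1.1, 0.4, -4.1]
opening: 0.179
grasp_force: 30.0
```

The prongs dropped in after 1.4 mm of searching. Next I'll push down gently.

```bash
python3 -m jog '0 0 3 0 0 0 5; 0 0 3 0 0 0 5;0 0 0 0 0 0 5'; python3 -m jog '0 0 4 0 0 0 5; 0 0 4 0 0 0 5;0 0 0 0 0 0 5'
```

```text
time_s: 11.4
position: [0.5753, 0.2367, 0.1014]
tcp_rot: [[0.045, 0.999, -0.001], [0.999, -0.045, -0.0], [-0.0, -0.001, -1.0]]
force: [-0.6, -0.1, -3.4]
opening: 0.182
grasp_force: 30.0
time_s: 11.78
position: [0.5754, 0.2367, 0.0935]
tcp_rot: [[0.045, 0.999, -0.001], [0.999, -0.045, 0.0], [0.0, -0.001, -1.0]]
force: [0.9, 0.4, -3.4]
opening: 0.18
grasp_force: 30.0
```

```bash
python3 -m jog '0 0 4 0 0 0 5; 0 0 4 0 0 0 5;0 0 0 0 0 0 5'; python3 -m jog '0 0 2 0 0 0 5; 0 0 2 0 0 0 5;0 0 0 0 0 0 5'
```

```text
time_s: 12.15
position: [0.5754, 0.2367, 0.0855]
tcp_rot: [[0.045, 0.999, -0.001], [0.999, -0.045, -0.0], [-0.0, -0.001, -1.0]]
force: [-0.5, 0.7, -3.5]
opening: 0.181
grasp_force: 30.0
time_s: 12.52
position: [0.5759, 0.2367, 0.0825]
tcp_rot: [[0.045, 0.999, 0.0], [0.999, -0.045, 0.0], [0.0, 0.0, -1.0]]
force: [-0.8, -0.8, -0.3]
opening: 0.18
grasp_force: 30.0
```

```bash
python3 -m jog '0 0 1 0 0 0 5; 0 0 1 0 0 0 5;0 0 0 0 0 0 5'; python3 -m jog '0 0 -1.5 0 0 0 5; 0 0 0 0 0 0 40;0 0 0 0 0 0 40; 0 0 0 0 0 0 40'
```

```text
time_s: 12.9
position: [0.5759, 0.2367, 0.0824]
tcp_rot: [[0.045, 0.999, 0.001], [0.999, -0.045, 0.0], [0.0, 0.001, -1.0]]
force: [-3.8, -1.7, 11.4]
opening: 0.178
grasp_force: 30.0
time_s: 13.4
position: [0.576, 0.2367, 0.0814]
tcp_rot: [[0.045, 0.999, 0.0], [0.999, -0.045, 0.0], [0.0, 0.0, -1.0]]
force: [-0.4, 1.1, 0.1]
opening: 0.415
grasp_force: 0.0
```

The fence is fully seated (18 mm below its cradle height) and released. Next I'll retreat and look at the rack gap from above.

```bash
python3 -m jog '0 0 -30 0 0 0 45; 0 0 -40 0 0 0 45; -20 -20 -40 0 0 0 45; -25 -30 -15 0 0 0 45; -20 -20 0 0 0 0 45; 0 0 0 0 0 0 45; 0 0 0 0 0 0 45; 0 0 0 0 0 0 45'
python3 look.py w5 rack_gap fence rack_rail rack
python3 - <<'E'
import cv2
im=cv2.imread('pics/w5.png')[60:260,130:397]; cv2.imwrite('pics/w5c.png',cv2.resize(im,None,fx=3,fy=3,interpolation=cv2.INTER_CUBIC))
E
```

```text
time_s: 14.4
position: [0.504, 0.1754, 0.2063]
tcp_rot: [[0.045, 0.999, 0.001], [0.999, -0.045, 0.0], [0.0, 0.001, -1.0]]
force: [0.2, 0.0, 0.1]
opening: 0.521
grasp_force: 0.0
rack_gap [([0.5066, 0.2449, 0.0628], 0.6)]
fence [([0.5721, 0.2362, 0.044], 0.63)]
rack_rail []
rack [([0.5218, 0.2461, 0.0009], 0.68)]
```

View pics/w5c.png

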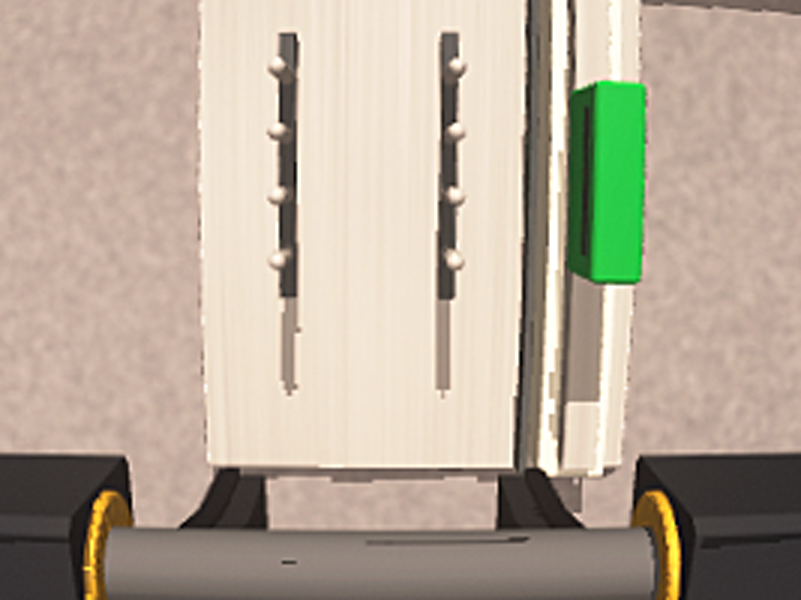

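The crop shows eight tine tops, on the left at x≈276 and on the right at x≈456, with y≈67, 131, 195 and 259. The fence bar is down along the rail.

```bash
python3 - <<'E'
from h import *
c=dict(np.load('w5.npz')); 
L=[(276,67),(276,131),(277,195),(278,259),(457,67),(456,131),(455,195),(455,259)]
for z in(.04,.047,.054):
    P=np.array([onz(c,130+(u+.5)/3-.5,60+(v+.5)/3-.5,z,'wrist') for u,v in L])[:,:2]
    d=(P[0]-P[3]+P[4]-P[7])/2; e=(P[4:]-P[:4]).mean(0)
    print(z,P.mean(0).round(4),'len y',np.linalg.norm(d).round(4),'gapx',np.linalg.norm(e).round(4),'yaw',np.degrees(np.arctan2(-d[0],d[1])).round(2),np.degrees(np.arctan2(e[1],e[0])).round(2))
    print((P*1000).round(1).tolist())
# network on two cameras again for lid
capture('top'); print([(x['at'],x['conf']) for x in place_of('top','rack_gap')[:1]],[(x['at'],x['conf']) for x in place_of('top','fence')[:1]])
E
python3 plan.py .465 -.27 .25 166.6 11 60
```

```text
0.04 [0.5013 0.2477] len y 0.0664 gapx 0.0611 yaw -2.63 -2.74
[[472.2, 282.4], [471.1, 260.2], [470.3, 238.1], [469.4, 216.0], [533.5, 279.4], [532.2, 257.2], [531.0, 235.2], [530.3, 213.1]]
0.047 [0.5014 0.2476] len y 0.0649 gapx 0.0597 yaw -2.63 -2.74
[[473.0, 281.5], [471.9, 259.8], [471.1, 238.2], [470.2, 216.6], [532.9, 278.5], [531.6, 256.9], [530.5, 235.4], [529.7, 213.8]]
0.054 [0.5015 0.2474] len y 0.0634 gapx 0.0583 yaw -2.63 -2.74
[[473.7, 280.5], [472.7, 259.3], [471.9, 238.3], [471.0, 217.2], [532.3, 277.7], [531.0, 256.5], [529.9, 235.5], [529.1, 214.5]]
[([0.4979, 0.2455, 0.0634], 0.94)] [([0.4244, 0.456, 0.0005], 0.41)]
now [0.5029 0.175  0.2064] yaw 87.42 rv [-1.0000e-04 -1.0000e-04 -1.3819e+00] per row mm 40.8 t 14.8
-40.6 -1.6 -4 -0 -0 -0.1256 60; -40 -6.7 -4 -0 -0 -0.1256 60; -38.9 -11.7 -4 -0 -0 -0.1256 60; -37.1 -16.4 -4 -0 -0 -0.1256 60; -34.8 -21 -4 -0 -0 -0.1256 60; -31.9 -25.1 -4 -0 -0 -0.1256 60; -28.5 -28.9 -4 -0 -0 -0.1256 60; -24.6 -32.3 -4 -0 -0 -0.1256 60; -20.4 -35.1 -4 -0 -0 -0.1256 60; -15.8 -37.4 -4 -0 -0 -0.1256 60; -11 -39.1 -4 -0 -0 -0.1256 60
```

```bash
python3 plan.py .535 -.23 .25 166.6 11 60
```

```text
now [0.5029 0.175  0.2064] yaw 87.42 rv [-1.0000e-04 -1.0000e-04 -1.3819e+00] per row mm 37.1 t 14.8
-36.7 4.6 -4 -0 -0 -0.1256 60; -36.9 -0.1 -4 -0 -0 -0.1256 60; -36.6 -4.7 -4 -0 -0 -0.1256 60; -35.8 -9.2 -4 -0 -0 -0.1256 60; -34.3 -13.6 -4 -0 -0 -0.1256 60; -32.3 -17.8 -4 -0 -0 -0.1256 60; -29.9 -21.7 -4 -0 -0 -0.1256 60; -26.9 -25.3 -4 -0 -0 -0.1256 60; -23.5 -28.5 -4 -0 -0 -0.1256 60; -19.8 -31.2 -4 -0 -0 -0.1256 60; -15.7 -33.4 -4 -0 -0 -0.1256 60
```

```bash
python3 -m jog '-36.5 4.5 -4 0 0 -0.1256 60; -37 0 -4 0 0 -0.1256 60; -36.5 -4.5 -4 0 0 -0.1256 60; -36 -9 -4 0 0 -0.1256 60; -34.5 -13.5 -4 0 0 -0.1256 60; -32.5 -18 -4 0 0 -0.1256 60; -30 -21.5 -4 0 0 -0.1256 60; -27 -25 -4 0 0 -0.1256 60; -23.5 -28.5 -4 0 0 -0.1256 60; -20 -31 -4 0 0 -0.1256 60; -15.5 -33.5 -4 0 0 -0.1256 60; 0 0 0 0 0 0 60'
python3 -m jog '0 0 0 0 0 0 60'
python3 look.py w6 lid stand;  python3 - <<'E'
from h import *
c=dict(np.load('w6.npz')); im=c['color'].astype(int)
m=((im[...,2]>im[...,0]+50)).astype(np.uint8);n,l,s,ce=cv2.connectedComponentsWithStats(m); k=s[1:,4].argmax()+1; print(s[k],ce[k])
print(cv2.minAreaRect(np.argwhere(l==k)[:,::-1].astype(np.float32)))
x,y,w,h=s[k][:4]; print(x,y,w,h)
im=cv2.imread('pics/w6.png')[60:260,130:397]; cv2.imwrite('pics/w6c.png',cv2.resize(im,None,fx=3,fy=3,interpolation=cv2.INTER_CUBIC))
print(read_state()['position'])
E
```

```text
time_s: 16.3
position: [0.5367, -0.233, 0.2509]
tcp_rot: [[-0.972, 0.236, 0.002], [0.236, 0.972, -0.002], [-0.002, -0.001, -1.0]]
force: [0.7, 0.7, 0.2]
opening: 0.691
grasp_force: 0.0
time_s: 16.42
position: [0.5357, -0.2294, 0.2502]
tcp_rot: [[-0.972, 0.233, -0.001], [0.233, 0.972, 0.001], [0.001, 0.001, -1.0]]
force: [-0.3, 1.0, -0.2]
opening: 0.695
grasp_force: 0.0
lid [([0.465, -0.2155, 0.0632], 0.94)]
stand [([0.4741, -0.2129, -0.0001], 0.95)]
[ 250   66   15  100 1247] [256.98396151 114.87730553]
((256.978515625, 115.48983001708984), (99.21158599853516, 13.082145690917969), 88.78113555908203)
250 66 15 100
[ 0.53586369 -0.2286659   0.25033997]
```

View pics/w6c.png

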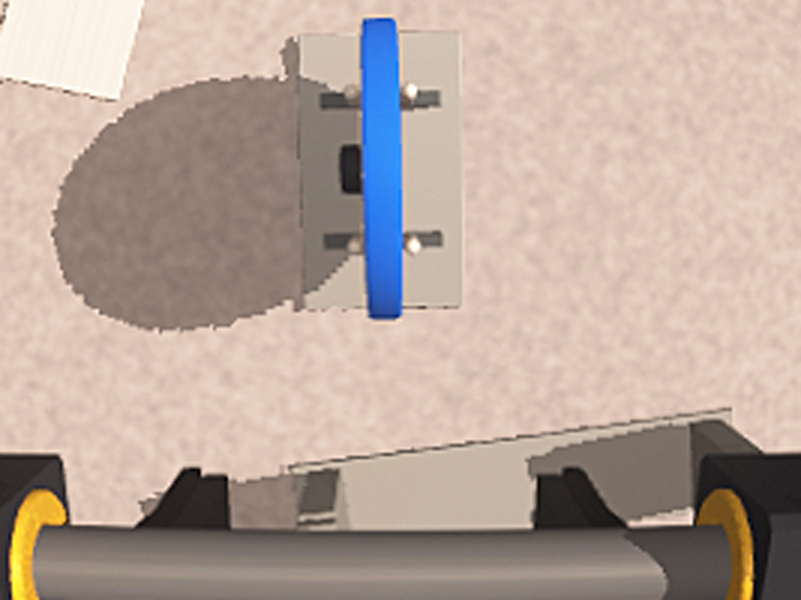

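The crop shows the lid edge-on from (379,18) to (385,318), with its knob at left (-y) at (350,168), standing between the tines of its stand.

```bash
python3 - <<'E'
from h import *
c=dict(np.load('w6.npz')); P=lambda u,v,z: onz(c,130+(u+.5)/3-.5,60+(v+.5)/3-.5,z,'wrist')
a=P(379.5,18,.064);b=P(385,318,.064);d=a-b; print((a+b)/2,np.linalg.norm(d),'dir',np.degrees(np.arctan2(d[1],d[0])),'mid top',P(382,165,.119))
for q in[(300,38),(300,300),(461,34),(461,306)]: print('stand',P(*q,.006))
t=[P(352,92,.047),P(412,92,.047),P(355,245,.047),P(414,245,.047)]; print('tines',np.mean(t,0),np.array(t).round(4)[:,:2].tolist()); d=(t[0]+t[1]-t[2]-t[3]);print(np.degrees(np.arctan2(d[1],d[0])))
E
python3 plan.py .467 -.214 .16 166 4 60
```

```text
[ 0.46754046 -0.21151802  0.064     ] 0.11071991123836758 dir 167.5426334234406 mid top [ 0.46718539 -0.21169612  0.119     ]
stand [ 0.40367315 -0.23199339  0.006     ]
stand [ 0.51424859 -0.25935207  0.006     ]
stand [ 0.41793494 -0.16499212  0.006     ]
stand [ 0.53320417 -0.19183419  0.006     ]
tines [ 0.46770281 -0.21112245  0.047     ] [[0.4363, -0.2158], [0.4416, -0.1936], [0.4939, -0.2286], [0.4991, -0.2065]]
167.43521601824145
now [ 0.5359 -0.2287  0.2503] yaw 166.62 rv [ 0.0006 -0.001   0.0109] per row mm 28.6 t 16.575
17.6 -0.4 22.6 0.0002 -0.0003 0.0027 60; 17.6 -0.5 22.6 0.0002 -0.0003 0.0027 60; 17.6 -0.5 22.6 0.0002 -0.0003 0.0027 60; 17.6 -0.6 22.6 0.0002 -0.0003 0.0027 60
```

```bash
python3 plan.py .4674 -.2117 .104 167.4 1 60; python3 - <<'E'
E
```

```text
now [ 0.5359 -0.2287  0.2503] yaw 166.62 rv [ 0.0006 -0.001  -0.0136] per row mm 162.5 t 16.575
70.4 0.6 146.4 0.0006 -0.001 -0.0136 60
```

```bash
python3 -m jog '35 0.3 10 0 0 -0.0136 50; 35.4 0.3 30 0 0 0 42; 0 0 40 0 0 0 42; 0 0 30 0 0 0 42; 0 0 22 0 0 0 42; 0 0 14 0 0 0 42; 0 0 0 0 0 0 42; 0 0 0 0 0 0 2; 0 0 0 0 0 0 2; 0 0 0 0 0 0 2; 0 0 0 0 0 0 2; 0 0 0 0 0 0 2'
```

```text
time_s: 18.08
position: [0.4679, -0.2139, 0.1048]
tcp_rot: [[-0.976, 0.219, 0.001], [0.219, 0.976, -0.001], [-0.001, -0.001, -1.0]]
force: [0.0, -0.5, 1.8]
opening: 0.135
grasp_force: 30.0
```

```bash
python3 -m jog '0 0 -20 0 0 0 2; 0 0 -30 0 0 0 2; 0 0 -35 0 0 0 2; 0 0 0 0 0 0 2; 0 0 0 0 0 0 2'; python3 plan.py .5014 .2476 .185 177.3 11 2
```

```text
time_s: 18.7
position: [0.467, -0.213, 0.1887]
tcp_rot: [[-0.976, 0.219, -0.002], [0.219, 0.976, 0.001], [0.002, 0.001, -1.0]]
force: [-0.2, 0.3, -2.4]
opening: 0.135
grasp_force: 29.9
now [ 0.467  -0.213   0.1887] yaw 167.34 rv [ 0.001  -0.0017 -0.1738] per row mm 42.0 t 18.7
6.1 41.5 0.4 0.0001 -0.0002 -0.0158 2; 5.5 41.6 0.4 0.0001 -0.0002 -0.0158 2; 4.8 41.7 0.4 0.0001 -0.0002 -0.0158 2; 4.1 41.8 0.4 0.0001 -0.0002 -0.0158 2; 3.5 41.8 0.4 0.0001 -0.0002 -0.0158 2; 2.8 41.9 0.4 0.0001 -0.0002 -0.0158 2; 2.2 41.9 0.4 0.0001 -0.0002 -0.0158 2; 1.5 42 0.3 0.0001 -0.0002 -0.0158 2; 0.8 42 0.3 0.0001 -0.0002 -0.0158 2; 0.2 42 0.3 0.0001 -0.0002 -0.0158 2; -0.5 42 0.3 0.0001 -0.0002 -0.0158 2
```

```bash
python3 -m jog '6 41.5 0.5 0 0 -0.0158 2; 5.5 41.5 0.5 0 0 -0.0158 2; 5 41.5 0.5 0 0 -0.0158 2; 4 42 0.5 0 0 -0.0158 2; 3.5 42 0.5 0 0 -0.0158 2; 3 42 0.5 0 0 -0.0158 2; 2 42 0 0 0 -0.0158 2; 1.5 42 0 0 0 -0.0158 2; 1 42 0 0 0 -0.0158 2; 0 42 0 0 0 -0.0158 2; -0.5 42 0 0 0 -0.0158 2; 0 0 0 0 0 0 2'
python3 -m jog '0 0 20 0 0 0 2; 0 0 15 0 0 0 2; 0 0 0 0 0 0 2; 0 0 0 0 0 0 2; 0 0 0 0 0 0 2'
python3 look.py w7
python3 - <<'E'
from h import *
im=cv2.imread('pics/w7.png')[60:260,130:397]; cv2.imwrite('pics/w7c.png',cv2.resize(im,None,fx=3,fy=3,interpolation=cv2.INTER_CUBIC))
print(read_state()['position'])
E
```

```text
time_s: 20.2
position: [0.5011, 0.2496, 0.1846]
tcp_rot: [[-0.999, 0.043, -0.003], [0.043, 0.999, -0.0], [0.003, -0.0, -1.0]]
force: [0.6, -0.3, -1.7]
opening: 0.137
grasp_force: 30.0
time_s: 20.82
position: [0.5027, 0.2471, 0.1521]
tcp_rot: [[-0.999, 0.047, 0.001], [0.047, 0.999, 0.0], [-0.001, 0.0, -1.0]]
force: [-0.5, -0.4, -1.3]
opening: 0.135
grasp_force: 29.9
[0.50260572 0.24720635 0.15220122]
```

View pics/w7c.png

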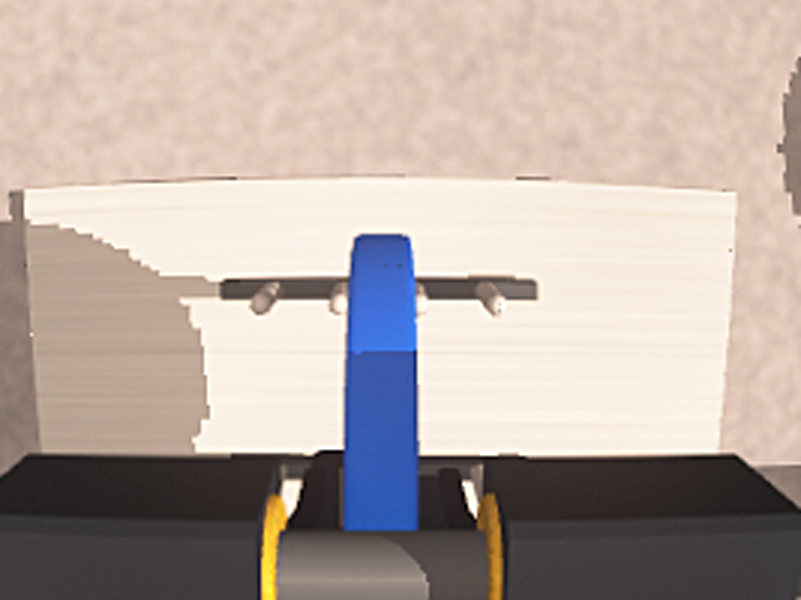

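The lid hangs over the middle gap. The front outer tine tops are at (261,304) and (496,303), the inner ones at (336,303) and (424,301), and the lid's edge runs from (382,235) to (381,520).

Run:
```python
from h import *
c=dict(np.load('w7.npz')); P=lambda u,v,z: onz(c,130+(u+.5)/3-.5,60+(v+.5)/3-.5,z,'wrist')
s=read_state(); p=np.array(s['position']);R=np.array(s['tcp_rot']); print(p,np.degrees(np.arctan2(R[1,0],R[0,0])))
for n,u,v,z in[('oL',261,304,.047),('oR',496,303,.047),('iLedge',330,303,.047),('iRedge',428,301,.047),('lid front',382,236,.112),('lidtop',381,350,.15)]:
    X=P(u,v,z); print(n,X.round(4),'tool',(R.T@(X-p)*1000).round(1))
```

```text
[0.50260572 0.24720635 0.15220122] 177.29085944699156
oL [0.4695 0.2162 0.047 ] tool [ 31.8 -32.6 105.1]
oR [0.4723 0.2816 0.047 ] tool [ 32.   32.9 105.2]
iLedge [0.4702 0.2355 0.047 ] tool [ 31.9 -13.3 105.2]
iRedge [0.471  0.2626 0.047 ] tool [ 32.5  13.9 105.2]
lid front [0.4478 0.2508 0.112 ] tool [54.9  1.  40.1]
lidtop [0.4636 0.2499 0.15  ] tool [39.1  0.8  2.1]
```

```bash
python3 -m jog '1.5 -0.6 5 0 0 0 2; 0 0 10 0 0 0 2; 0 0 8 0 0 0 2; 0 0 0 0 0 0 2; 0 0 0 0 0 0 2'; python3 -m jog '0 0 6 0 0 0 2; 0 0 6 0 0 0 2; 0 0 0 0 0 0 2'; python3 -m jog '0 0 5 0 0 0 2; 0 0 4 0 0 0 2; 0 0 0 0 0 0 2'
```

```text
time_s: 21.5
position: [0.5007, 0.2468, 0.1284]
tcp_rot: [[-0.999, 0.047, -0.0], [0.047, 0.999, -0.0], [0.0, -0.0, -1.0]]
force: [0.2, -0.2, -3.1]
opening: 0.132
grasp_force: 29.9
time_s: 21.88
position: [0.5001, 0.2466, 0.1159]
tcp_rot: [[-0.999, 0.047, -0.001], [0.047, 0.999, -0.0], [0.001, -0.0, -1.0]]
force: [-0.5, 0.7, -2.0]
opening: 0.138
grasp_force: 29.9
time_s: 22.25
position: [0.5003, 0.2466, 0.1071]
tcp_rot: [[-0.999, 0.047, -0.001], [0.047, 0.999, -0.0], [0.001, -0.0, -1.0]]
force: [-0.5, -1.0, -0.9]
opening: 0.144
grasp_force: 29.9
```

```bash
python3 -m jog '0 0 1.5 0 0 0 2; 0 0 1.5 0 0 0 2; 0 0 0 0 0 0 2'; python3 -m jog '0 0 0.7 0 0 0 2; 0 0 0 0 0 0 2'
```

```text
time_s: 22.62
position: [0.5014, 0.2468, 0.105]
tcp_rot: [[-0.999, 0.047, 0.002], [0.047, 0.999, 0.0], [-0.002, 0.0, -1.0]]
force: [0.7, -0.5, 0.9]
opening: 0.143
grasp_force: 30.0
time_s: 22.88
position: [0.5015, 0.2469, 0.1047]
tcp_rot: [[-0.999, 0.047, 0.002], [0.047, 0.999, 0.0], [-0.002, 0.001, -1.0]]
force: [0.4, -0.9, 5.7]
opening: 0.137
grasp_force: 30.0
```

The lid is resting on the bars. I'll release it, withdraw and check.

```bash
python3 -m jog '0 0 -0.5 0 0 0 2; 0 0 0 0 0 0 25; 0 0 0 0 0 0 30; 0 0 0 0 0 0 30; 0 0 0 0 0 0 30; 0 0 -15 0 0 0 30; 0 0 -35 0 0 0 30; 0 0 -50 0 0 0 30; 0 0 -50 0 0 0 30; 0 -50 0 0 0 0 30; 0 -60 0 0 0 0 30; 0 -60 0 0 0 0 30'; python3 -m jog '0 -60 0 0 0 0 30; 0 0 0 0 0 0 30;0 0 0 0 0 0 30'
python3 - <<'E'
from h import *
for cam in('side','top'):
    c=save(cam,cam+'9')
    for t in ['lid','fence','rack_gap','rack_rail','jar','mug','tub','spare_lid','spatula']:
        print(cam,t,[(np.round(x['at'],3).tolist(),round(x['conf'],2)) for x in place_of(cam,t)[:1]])
a=cv2.imread('pics/side9.png')[130:220,200:320];b=cv2.imread('pics/top9.png')[160:240,140:247]
a=cv2.resize(a,(400,300),interpolation=cv2.INTER_CUBIC);b=cv2.resize(b,(400,300),interpolation=cv2.INTER_CUBIC)
cv2.imwrite('pics/f9.png',np.hstack([a,b]))
E
```

```text
time_s: 24.38
position: [0.4925, 0.0756, 0.2558]
tcp_rot: [[-0.999, 0.046, 0.002], [0.046, 0.999, -0.0], [-0.002, -0.0, -1.0]]
force: [0.8, -1.0, 0.8]
opening: 0.346
grasp_force: 0.0
time_s: 24.75
position: [0.4897, 0.0171, 0.255]
tcp_rot: [[-0.999, 0.048, 0.001], [0.048, 0.999, 0.0], [-0.001, 0.001, -1.0]]
force: [-0.1, -0.6, 0.4]
opening: 0.347
grasp_force: 0.0
side lid [([0.501, 0.248, 0.061], 0.88)]
side fence [([0.576, 0.237, 0.041], 0.43)]
side rack_gap [([0.503, 0.247, 0.062], 0.62)]
side rack_rail [([0.579, 0.244, 0.046], 0.78)]
side jar [([0.767, -0.059, 0.003], 0.87)]
side mug [([0.422, -0.434, -0.0], 0.69)]
side tub [([0.658, -0.418, -0.002], 0.74)]
side spare_lid [([0.427, 0.459, -0.007], 0.73)]
side spatula [([0.267, -0.28, -0.002], 0.66)]
top lid [([0.497, 0.249, 0.065], 0.63)]
top fence [([0.577, 0.238, 0.042], 0.66)]
top rack_gap [([0.501, 0.241, 0.065], 0.96)]
top rack_rail [([0.576, 0.241, 0.039], 0.58)]
top jar [([0.768, -0.06, 0.001], 0.61)]
top mug [([0.419, -0.433, -0.002], 0.83)]
top tub [([0.662, -0.42, 0.0], 0.68)]
top spare_lid [([0.426, 0.456, -0.002], 0.68)]
top spatula [([0.272, -0.275, 0.002], 0.75)]
```

View pics/f9.png

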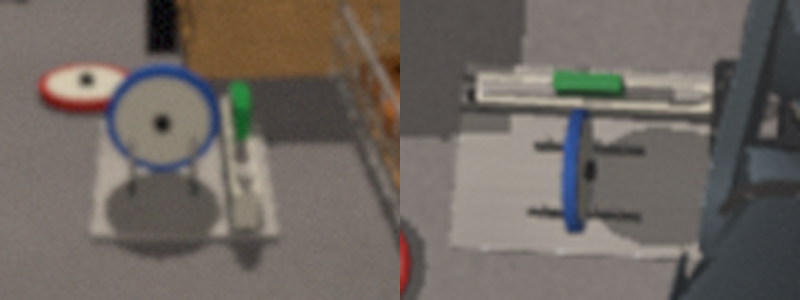

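The lid stands upright between the tines (left (162,118), right (575,170)), and the fence bar lies down along the rail (handle at (240,100) and (588,82)). The loose things have not moved, so I'm handing in.

```bash
python3 -c "
from rig import *
print(hand_in())"
```

```text
the job is handed in; nothing more can be done
None
```

I put the fence back fully down in the rail and stood the blue lid upright in the rack's middle gap, then handed the job in at about 26 s; the loose things stayed where they were.

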